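Touch test of the largest phone

ROBOT

A 6-joint arm with a two-finger parallel gripper is mounted at the origin on the work surface. World frame = base frame: x ahead of the robot, y to its left, z up, the work surface at z = 0. Lengths are in m, angles in rad, forces in N, time in s.
With the tool pointing down it reaches from about 0.2 to 0.875 m from the base axis. Payload 3.4 kg.
Tool frame: the origin (TCP) lies midway between the tips of the shut fingers; the grasp point (between the pads) lies 19 mm behind it; z points along the fingers, x is the direction in which the jaws open and shut, and the axes are right-handed (so a half turn about z gives the same grasp; the last joint's range is limited). The gripper opens to 94 mm and grips with 3 to 60 N. Pads are 16 mm wide; open, the fingers measure 119 mm over their backs; the gripper's body (75 mm by 177 mm) begins 78 mm behind the grasp point.
Start: joints at [1.129, 0.276, 1.505, -0, 1.361, -0.121], TCP at [0.181, 0.546, 0.205] pointing down, gripper open.
Joint ranges: [-2.89, 2.89], [-0.75, 2.08], [0.22, 2.7], [-1.18, 4.32], [0.11, 2.71], [-2.7, 2.7]. Speed limits (rad/s): [2.57, 2.57, 3.14, 3.14, 3.14, 3.14].

INTERFACE

Orientations are given as a unit quaternion [x, y, z, w].
In Python, from bench import ctrl, fingers, kin, get_obs, camera, calibration, job_done gives the robot as it stands. The module is installed in compiled form; this text tells all that it offers. Calls block until the motion is done:
- ctrl.reach(position, orientation): joint-space move of the TCP to a pose.
- ctrl.servo_line(position, ori=None, vel=0.15, force_limit=None): straight line of the TCP; ori=None keeps the orientation; vel is the mean speed in m/s. With force_limit (N) it stops when the force on the tool has changed by that much, and returns True; else False.
- ctrl.movej(angles): joint-space move.
- fingers.set_gripper(opening, grip_force=None): opening from 0.0 (shut) to 1.0 (fully open); grip_force is the grip in N (None keeps the last); returns when the fingers have stopped.
- ctrl.dwell(seconds).
- kin.solve_ik(position, orientation): joint angles nearest the present ones, or None.
- get_obs(): the state.
- camera(name): name is "side" or "top" or "wrist"; returns (picture, depth): 384x512x3 uint8, blue, green, red; 384x512 float32, m along the optical axis (not along the pixel's ray), 0 where there is no reading.
- calibration(name): a dict with "fov_y" (degrees; the focal length in pixels is half the picture's height over the tangent of half this angle, whatever the lens; pixels are square), "cx", "cy" (the principal point, pixels), "dist" ([k1, k2, p1, p2, k3] as OpenCV has them; the pictures are not rectified), "rvec" (rotation vector, rad) and "tvec" (3), from world to camera coordinates, as OpenCV has them. Camera axes: x right, y down, z forward; pixel columns grow to the right and rows downward; lengths in m; the calibration is good to about 2 mm. A picture is of the moment at which its call begins: read the wrist's pose just before it. calibration takes no time and is no camera call; for the wrist camera it gives the pose at the moment of the call.
A pose or a line that the arm cannot do raises ctrl.IKError and nothing moves.
- job_done(): hands the job in, once; it reports no verdict.
The state is a dict: "clock": time; "qpos": joint angles; "qd": joint speeds; "joint_torque": joint torques, N m; "position": TCP position; "orientation": TCP orientation; "force": force on the tool from outside, world axes, zero at the start; "ft_torque": the same for the moment, N m; "finger_gap": opening from 0.0 (shut) to 1.0 (fully open).
Only numpy, scipy, OpenCV 4.12 (cv2) and the standard library are available. Lean on these libraries where they do the work, as an engineer would, in place of code of your own. Each camera call takes 0.05 s, during which the arm holds its last target. There are 200 camera calls.

TASK

Test the touch screen of the largest of the three phones: with closed fingertips touch the ring on its screen lightly, just enough that the sprung cradle bed gives a few millimetres, hold the touch for a second and lift off. Then mark it as tested by pushing the small upright tab of that same cradle all the way across to the other end of its slot, and withdraw. Do not lift or shift the phone, keep off the cross on its screen, and leave the other phones, their cradles and everything else alone.

Things in the scene. Friction and masses are not known exactly. Their poses are not given: they have to be found in the camera images.
- big_cradle: the largest phone's test cradle: fixed aluminium base plate 250 x 110 x 12 mm; origin under its centre, x along its length (away from the robot when its yaw is 0), y to the left across it, z up. A black sprung bed with a 4 mm high rim sits 30 mm to +x of the origin and carries the 165 x 80 mm phone; the bed top is 29 mm above the table. Across the -x end (97 mm to -x of the origin) runs a slot with a small upright white tab.
- big_phone: the largest phone, 165 x 80 x 9 mm, lying loose, screen up, in the bed of its cradle. Origin under its centre, x along its length; its screen is 38 mm above the table. Graspable, but not to be grasped; only to be touched lightly on its ring.
- big_ring: white ring, 27 mm across, drawn on the black screen of the largest phone, 48 mm from its centre towards +x, the end away from the tab. Origin at the ring's centre on the screen surface (38 mm above the table); its touch area is a 34 mm square about this point; x along the phone and the cradle, z up.
- big_cross: white diagonal cross (X), about 27 mm across, on the screen of the largest phone, 48 mm from its centre towards the tab end, with a touch area like the ring's. Origin at its centre on the screen surface. Not to be touched.
- big_bed (a joint): how far the sprung bed under the largest phone is pressed down, 0 to 0.010 m (straight down, it does not tilt). It begins to give at about 1.5 to 3 N; 5 N presses it about 3 to 6 mm, and about 7 to 9 N brings it to its stop. The touch counts from 2 mm.
- big_tab (a joint): position of the tab in the slot of the largest phone's cradle: 0 at the cradle's +y end, 0.050 m at its -y end. It stays where it is left; pushing takes about 1.5 N. It starts within 12 mm of the +y end.
- big_tab_top (a point): middle of the top of that tab, 42 mm above the table. The tab is an upright white block 24 mm along the cradle's x, 10 mm along its y (the way it slides), 26 mm high, on a rail whose top is 16 mm above the table.
- mid_phone: the middle-sized phone, 140 x 66 x 9 mm, lying loose, screen up, in the bed of its cradle. Origin under its centre, x along its length; its screen is 38 mm above the table. Graspable, but not to be grasped; it has a ring and a cross of its own. Leave alone.
- mid_cradle: the middle-sized phone's test cradle: fixed aluminium base plate 250 x 110 x 12 mm; origin under its centre, x along its length (away from the robot when its yaw is 0), y to the left across it, z up. A black sprung bed with a 4 mm high rim sits 30 mm to +x of the origin and carries the 140 x 66 mm phone; the bed top is 29 mm above the table. Across the -x end (97 mm to -x of the origin) runs a slot with a small upright white tab. Leave alone.
- mid_tab_top (a point): middle of the top of the tab of the middle-sized phone's cradle, same shape as the other tabs. Leave alone.
- small_phone: the smallest phone, 118 x 56 x 9 mm, lying loose, screen up, in the bed of its cradle. Origin under its centre, x along its length; its screen is 38 mm above the table. Graspable, but not to be grasped; it has a ring and a cross of its own. Leave alone.
- small_cradle: the smallest phone's test cradle: fixed aluminium base plate 250 x 110 x 12 mm; origin under its centre, x along its length (away from the robot when its yaw is 0), y to the left across it, z up. A black sprung bed with a 4 mm high rim sits 30 mm to +x of the origin and carries the 118 x 56 mm phone; the bed top is 29 mm above the table. Across the -x end (97 mm to -x of the origin) runs a slot with a small upright white tab. Leave alone.
- small_tab_top (a point): middle of the top of the tab of the smallest phone's cradle, same shape as the other tabs. Leave alone.
- dropper: white dropper bottle with a black cap, 24 mm across, 60 mm high, loose; origin under its centre. Leave alone.
- jar: small amber jar, 30 mm across, 35 mm high, loose; origin under its centre. Leave alone.
- driver: screwdriver with a black handle, 150 mm long and 26 mm thick, lying along its own x; origin on the table under its middle. Leave alone.
- spudger: flat blue prying tool, 150 x 12 x 8 mm, lying along its own x; origin under its centre. Leave alone.
- dish: steel screw dish, 80 mm across, 25 mm high; origin under its centre. Leave alone.
- carton: white carton, 160 x 85 x 40 mm; origin under its centre. Leave alone.

How it is judged:
By the outcome, as a careful person would: the job done as asked, in the order asked, and still so for the second after the job is handed in, with the robot touching nothing.
It also fails if it takes over 38 s, if anything falls off the work surface, if the arm or the gripper's body presses on something with over 40 N, if the wrist force passes 120 N, or if a joint passes its speed limit or range.

## Working session

There is one attempt and no reset: what is moved stays moved. The work goes in short steps, each a Python script; the robot and the scene stay as the last script left them, time stands still between calls to the robot, and variables do not carry over. Pictures are saved under pics/ and viewed, about 8 in all and at most 12, crops included, and the job is handed in when it is done.

```bash
mkdir -p pics; cat > h.py <<'E'
import numpy as np, cv2
from bench import ctrl, fingers, kin, get_obs, camera, calibration, job_done
def K(c):
    f=192/np.tan(np.radians(c["fov_y"])/2); return np.array([[f,0,c["cx"]],[0,f,c["cy"]],[0,0,1]])
def ray(c,uv,z):
    p=cv2.undistortPoints(np.array(uv,float).reshape(-1,1,2),K(c),np.array(c["dist"],float),
      criteria=(3,50,1e-9)) if False else cv2.undistortPoints(np.array(uv,float).reshape(-1,1,2),K(c),np.array(c["dist"],float))
    p=p.reshape(-1,2); R=cv2.Rodrigues(np.array(c["rvec"],float))[0]; t=np.array(c["tvec"],float).ravel()
    o=-R.T@t; d=np.c_[p,np.ones(len(p))]@R
    return o+d*((z-o[2])/d[:,2])[:,None]
def proj(c,P):
    return cv2.projectPoints(np.array(P,float).reshape(-1,1,3),np.array(c["rvec"],float),np.array(c["tvec"],float),K(c),np.array(c["dist"],float))[0].reshape(-1,2)
E
python3 - <<'E'
from h import *
for n in ("top","side"):
    im,d=camera(n); np.savez("pics/%s0.npz"%n,im=im,d=d); cv2.imwrite("pics/%s0.png"%n,cv2.resize(im,(800,600),interpolation=cv2.INTER_CUBIC))
    print(n,calibration(n))
print(get_obs())
E
```

```text
top {'fov_y': 57.5255379189304, 'cx': 254.25212442815354, 'cy': 191.50783400808447, 'dist': array([-0.09830731,  0.        ,  0.        ,  0.        ,  0.        ]), 'rvec': array([ 2.09620209, -2.13473868,  0.13881779]), 'tvec': array([0.03564929, 0.59852741, 0.89224268])}
side {'fov_y': 54.692054827221824, 'cx': 251.4352353390878, 'cy': 192.94012769898387, 'dist': array([0.00610819, 0.        , 0.        , 0.        , 0.        ]), 'rvec': array([ 2.39665213, -0.12315557,  0.06635323]), 'tvec': array([-0.58518834,  0.09199776,  1.03013175])}
{'clock': 0.1, 'qpos': array([ 1.12899942e+00,  2.76518828e-01,  1.50599593e+00,  1.61571909e-05,
        1.36070988e+00, -1.21041575e-01]), 'qd': array([ 0.00073011, -0.00149961, -0.00169407, -0.00098021,  0.00087073,
       -0.00133678]), 'joint_torque': array([ 3.07746421e-03, -4.05457199e+01, -2.37780261e+01,  7.05928425e-02,
        2.99281650e-02, -3.68171686e-05]), 'position': array([0.18108991, 0.54520121, 0.20470285]), 'orientation': array([ 8.10951846e-01,  5.85112330e-01, -7.18353814e-04,  3.87136679e-04]), 'force': array([ 0.51892443, -0.06932248,  0.06077861]), 'ft_torque': array([ 0.06163565, -0.00288541, -0.00501211]), 'finger_gap': 0.9967758288760615}
```

View pics/top0.png

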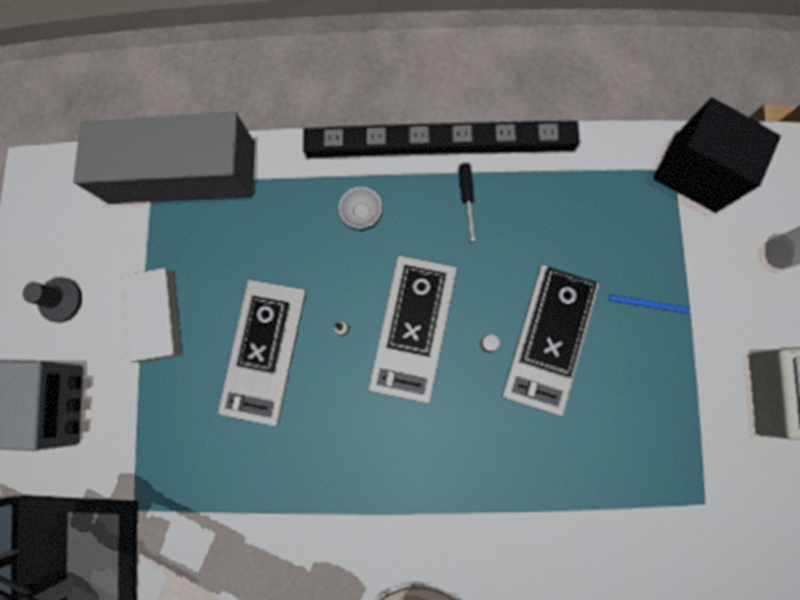

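View pics/side0.png

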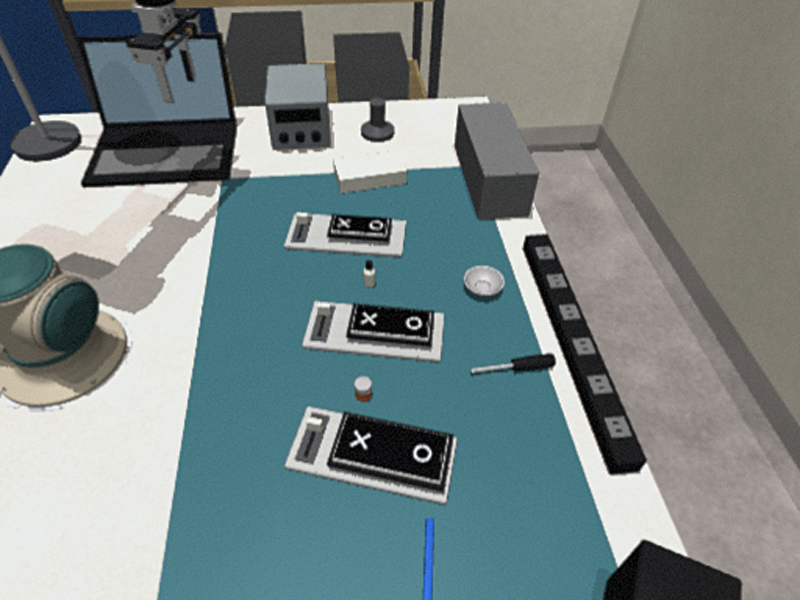

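Top view: the three cradles stand left to right, and the largest phone is the right-hand one (ring ≈ (568,295), cross ≈ (554,347), tab ≈ (532,388) in the 800x600 picture). In the side view it is the nearest one (ring ≈ (422,453), cross ≈ (360,439), tab ≈ (315,421)). Next I measure in both views.

```bash
python3 - <<'E'
from h import *
S=512/800
pts={"top":dict(ring=(568,295),cross=(554,347),tab=(530,388)),"side":dict(ring=(422,453),cross=(360,439),tab=(315,421))}
for n in pts:
    im=np.load(f"pics/{n}0.npz")["im"]; g=cv2.cvtColor(im,cv2.COLOR_BGR2GRAY); c=calibration(n)
    for k,(u,v) in pts[n].items():
        u*=S;v*=S;r=12 if k!="tab" else 8
        x0,y0=int(u)-r,int(v)-r
        if k=="tab": print(n,k,x0,y0);print(g[y0:y0+2*r,x0:x0+2*r]);continue
        w=g[y0:y0+2*r+1,x0:x0+2*r+1]
        m=(w>100).astype(np.uint8); N,L,st,ce=cv2.connectedComponentsWithStats(m)
        # component with bbox center closest to centre
        i=min(range(1,N),key=lambda i:np.hypot(*(ce[i]-r))+(st[i,4]<8)*99)
        b=st[i]; ctr=np.array([x0+b[0]+(b[2]-1)/2,y0+b[1]+(b[3]-1)/2]); cm=ce[i]+[x0,y0]
        print(n,k,b,ctr,cm,ray(c,cm,.038)[0])
    # phone/bed dark contour
    d=(g<60).astype(np.uint8); d=cv2.morphologyEx(d,cv2.MORPH_CLOSE,np.ones((5,5)))
    N,L,st,ce=cv2.connectedComponentsWithStats(d)
    p=pts[n]; q=(np.array(p["ring"])+p["cross"])/2*S; l=L[int(q[1]),int(q[0])]
    cs=cv2.findContours((L==l).astype(np.uint8),0,1)[0]
    rr=cv2.minAreaRect(cs[0]); print("bed",rr); P=ray(c,cv2.boxPoints(rr),.033);print(P.round(4))
    print("sides",np.linalg.norm(np.diff(P,axis=0),axis=1).round(4),P.mean(0))
# wrist picture dummy none
E
```

```text
top ring [ 7  8 11 11 65] [363. 189.] [362.90769231 188.49230769] [ 0.60329782 -0.27198217  0.038     ]
top cross [ 6  6 12 12 58] [353.5 221.5] [353.36206897 221.86206897] [ 0.51278785 -0.24024855  0.038     ]
top tab 331 240
[[164 161 167 177 181 181 182 182 179 178 179 178 177 177 176 176]
 [112 113 138 157 163 170 178 179 179 181 178 178 178 176 176 177]
 [ 85  89 100 113 115 135 153 159 167 176 175 177 179 177 177 178]
 [ 82  84  87  87  86  96 105 106 129 154 158 167 176 173 178 181]
 [ 83  87  83  83  89  86  85  73  96 141 155 158 153 150 166 175]
 [ 82  74  74  79  86  87  77  64 108 168 180 169 141 113 133 151]
 [ 67  48  46  48  68  73  69  65 121 179 186 180 139  93  98 108]
 [ 66  43  37  34  45  38  50  78 138 179 186 177 122  85  84  83]
 [ 77  73  71  62  55  43  50  99 160 185 187 174 111  79  85  87]
 [ 90  88  85  81  79  59  57 114 173 185 183 161  92  63  72  80]
 [ 87  86  88  88  82  68  73 130 179 187 178 132  59  37  43  56]
 [106  95  89  85  76  64  90 149 182 187 174 115  57  42  44  45]
 [150 135 110  97  90  72  91 140 169 180 166 111  75  72  71  64]
 [
[... 1361 characters left out ...]
5 193  91  85  80]
 [219 218 214 153 120 121 143 168 190 199 204 207 125  87  79  91]
 [219 218 213 144 116 120 120 120 125 119 125 138  95  89  86 103]
 [216 216 212 137 117 121 122 118 117 119 120 121 106 104  84 100]
 [213 213 189 114 112 121 119 125 116 123 121 119 114  99  66 114]
 [216 214 146  89  89 105  97  99 105 115 121 120 114  69  86 178]
 [218 212 114  85  85  92  72  46  72  91 103  99  96  55 101 219]]
bed ((250.0823516845703, 288.12939453125), (75.70872497558594, 36.878170013427734), 12.52880573272705)
[[ 0.4599 -0.2791  0.033 ]
 [ 0.4826 -0.1847  0.033 ]
 [ 0.6572 -0.2482  0.033 ]
 [ 0.6231 -0.3355  0.033 ]]
sides [0.0971 0.1858 0.0937] [ 0.55567362 -0.26188647  0.033     ]
```

```bash
cat >> h.py <<'E'
from scipy.spatial.transform import Rotation as Ro
YAW=-0.334
u=np.array([np.cos(YAW),np.sin(YAW),0]); v=np.array([-np.sin(YAW),np.cos(YAW),0])
Q=Ro.from_matrix(np.c_[u,-v,[0,0,-1]]).as_quat()
E
python3 - <<'E'
from h import *
c=calibration("top"); print("tab top view",ray(c,(340.3,248.3),.042))
c=calibration("side"); print("tab side view",ray(c,(201.5,269),.042))
print("slot line centre",np.array([.557,-.258,0])-.127*u)
print(kin.solve_ik([.5,-.24,.22],Q))
fingers.set_gripper(0.0)
ctrl.reach([.5,-.24,.22],Q)
c=calibration("wrist");o=get_obs();im,d=camera("wrist")
import pickle;pickle.dump((c,o,im,d),open("pics/w1.pkl","wb"))
cv2.imwrite("pics/w1.png",cv2.resize(im,(800,600))); print(c,o["clock"],o["position"],o["finger_gap"],o["force"])
E
```

```text
tab top view [[ 0.44319438 -0.20065278  0.042     ]]
tab side view [[ 0.44438097 -0.20648853  0.042     ]]
slot line centre [ 0.4370182  -0.21636628  0.        ]
[-5.72980247e-01  2.37303214e-01  1.52268853e+00 -4.44089210e-16
  1.38160091e+00 -2.38980247e-01]
{'fov_y': 71.86533020545565, 'cx': 257.39625098309494, 'cy': 192.87416008383263, 'dist': array([-0.03150285,  0.        ,  0.        ,  0.        ,  0.        ]), 'rvec': array([-2.86935489,  0.48354926,  0.05631723]), 'tvec': array([-0.55272175, -0.08869929,  0.38918114])} 4.4917 [ 0.50029775 -0.23928928  0.22000537] 0.006553971140004629 [-0.18195987 -0.21590426  0.34350197]
```

View pics/w1.png

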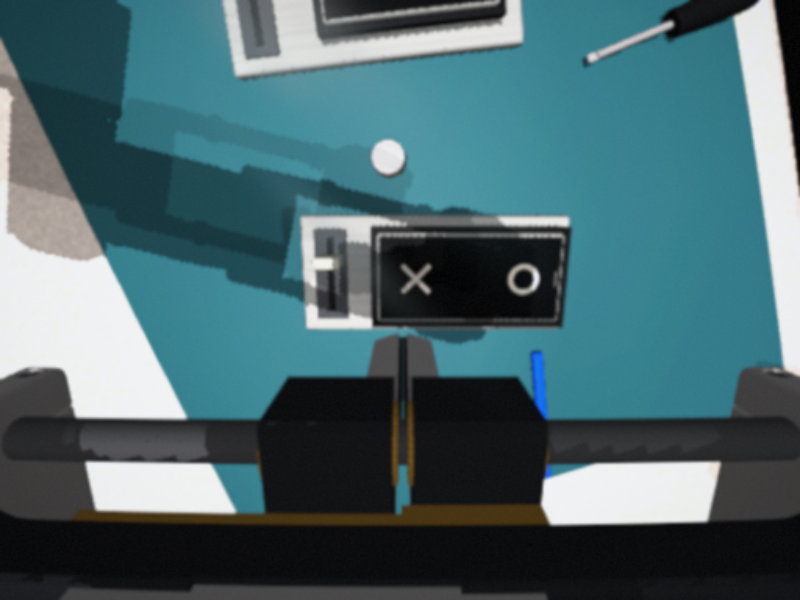

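The wrist view shows the cradle squarely: ring ≈ (523,279), cross ≈ (416,279), tab ≈ (326,264), slot rows 232–315. I'll triangulate it against the other views.

```bash
python3 - <<'E'
from h import *
import pickle
c,o,im,d=pickle.load(open("pics/w1.pkl","rb")); g=cv2.cvtColor(im,cv2.COLOR_BGR2GRAY)
res={}
for k,(a,b),z,r,th in (("ring",(523,279),.038,14,110),("cross",(416,279),.038,14,110),("tab",(326,264),.042,11,185)):
    a*=.64;b*=.64;x0,y0=int(a)-r,int(b)-r; w=g[y0:y0+2*r+1,x0:x0+2*r+1]
    N,L,st,ce=cv2.connectedComponentsWithStats((w>th).astype(np.uint8))
    i=min(range(1,N),key=lambda i:np.hypot(*(ce[i]-r))+(st[i,4]<15)*99)
    p=np.array([x0+st[i,0]+(st[i,2]-1)/2,y0+st[i,1]+(st[i,3]-1)/2]); P=ray(c,p,z)[0]; res[k]=P
    f=K(c)[0,0]; print(k,st[i],p,ce[i]+[x0,y0],P.round(4),"depth",d[int(p[1]),int(p[0])])
e=res["ring"]-res["cross"];print("dist",np.linalg.norm(e),"yaw",np.arctan2(e[1],e[0]))
m=(res["ring"]+res["cross"])/2; t=res["tab"]-m; print("tab rel phone along u,v",t@u,t@v)
# slot ends/ plate corners
cor=ray(c,np.array([(303,217),(307,328)])*.64,.012); print("plate end v:",[(q-m)@v for q in cor],[(q-m)@u for q in cor])
E
```

```text
ring [  5   5  21  20 188] [335.  178.5] [335.2287234  178.07446809] [ 0.6038 -0.2747  0.038 ] depth 0.3660792
cross [  5   6  18  18 112] [265.5 178.5] [265.91964286 178.86607143] [ 0.5126 -0.2431  0.038 ] depth 0.3667882
tab [  0   0  16  23 182] [204.5 168. ] [202.16483516 168.35714286] [ 0.4391 -0.2015  0.042 ] depth 0.35943982
dist 0.09653575381654432 yaw -0.33336972398852727
tab rel phone along u,v -0.13134997244684482 0.015198220722531835
plate end v: [np.float64(0.05310491742048936), np.float64(-0.053512433122198944)] [np.float64(-0.15074816710942396), np.float64(-0.15264010160322644)]
```

```bash
python3 - <<'E'
from h import *
R=np.array([.603,-.2742,0])
ctrl.reach(R+[0,0,.075],Q)
ctrl.servo_line(R+[0,0,.048],vel=.05); ctrl.dwell(.2)
f0=get_obs()["force"]
hit=ctrl.servo_line(R+[0,0,.034],vel=.012,force_limit=4.5)
o=get_obs(); print(hit,o["clock"],o["position"],o["force"]-f0)
E
```

```text
True 7.3333 [ 0.60295641 -0.27416291  0.03454645] [-0.28211192  0.1189913   4.73166312]
```

```bash
python3 - <<'E'
from h import *
R=np.array([.603,-.2742,0])
for _ in range(4):
    ctrl.dwell(.32); o=get_obs(); print(o["clock"],o["position"][2],o["force"])
ctrl.servo_line(R+[0,0,.055],vel=.05); ctrl.servo_line(R+[0,0,.10],vel=.15)
o=get_obs();print(o["clock"],o["position"],o["force"])
M=np.array([.5582,-.2588,0]); S=M-.127*u
ctrl.reach(S+.041*v+[0,0,.10],Q)
c=calibration("wrist");im,d=camera("wrist");cv2.imwrite("pics/w2.png",cv2.resize(im,(800,600)))
ctrl.dwell(.1);f0=get_obs()["force"]
print("desc",ctrl.servo_line(S+.041*v+[0,0,.025],vel=.08,force_limit=4))
o=get_obs();print(o["clock"],o["position"],o["force"]-f0)
E
```

```text
7.65 0.03438807553500628 [ 1.62014014 -1.2037757   4.07473498]
7.9667 0.034249149609141466 [ 1.21007911 -0.20988747  5.06619681]
8.2833 0.03420584443441726 [ 2.01468767 -1.29027056  4.53215963]
8.6 0.03423761559223247 [ 2.88570759 -1.19336994  5.23939904]
9.6167 [ 0.60275783 -0.27404975  0.09980814] [ 0.22679629 -0.41811564 -0.64729221]
desc False
11.6 [ 0.45207567 -0.17865901  0.0253814 ] [ 0.1053238  -0.61995136  0.18659258]
```

View pics/w2.png

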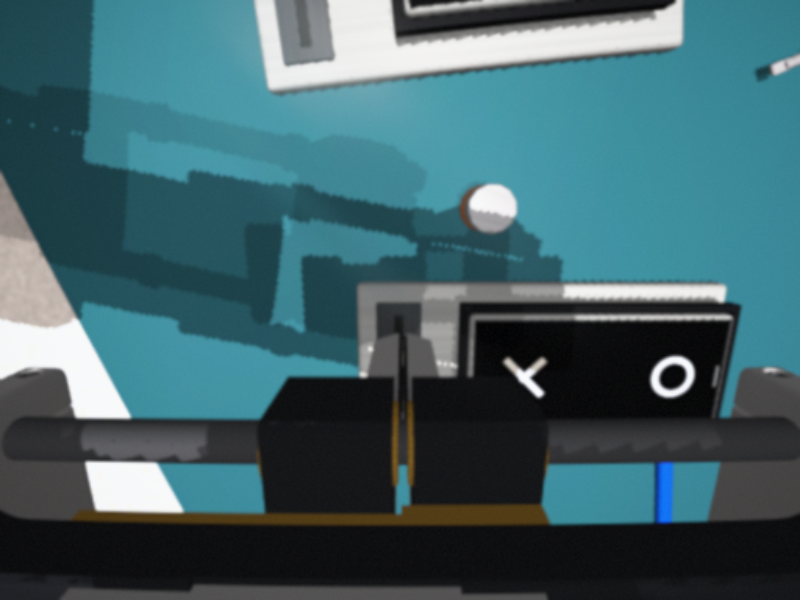

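The touch was held over 1 s at 4–5 N with the tip about 3.7 mm below the screen's rest height. In the picture the phone lies in its bed, and the closed fingertips are over the +y side of the slot, centred on it. Now the push.

```bash
python3 - <<'E'
from h import *
M=np.array([.5582,-.2588,0]); S=M-.127*u
f0=get_obs()["force"]
hit=ctrl.servo_line(S-.020*v+[0,0,.025],vel=.03,force_limit=9)
o=get_obs();print(hit,o["clock"],(o["position"]-S)@v,o["position"][2],(o["force"]-f0)@v,o["force"]-f0)
E
```

```text
True 13.1417 -0.009648973830531208 0.02481961083724017 1.152553428215939 [0.9199505  0.90074759 0.17721825]
```

It stopped close to the expected end (-0.012), but the force has since dropped. I'll push once more to confirm the stop.

```bash
python3 - <<'E'
from h import *
M=np.array([.5582,-.2588,0]); S=M-.127*u
for lim in (12,15):
    f0=get_obs()["force"]
    hit=ctrl.servo_line(S-.022*v+[0,0,.025],vel=.01,force_limit=lim)
    o=get_obs();print(hit,o["clock"],(o["position"]-S)@v,(o["force"]-f0)@v)
    ctrl.dwell(.2);o=get_obs();print((o["position"]-S)@v,(o["force"]-f0)@v)
p=o["position"]
ctrl.servo_line(p+.006*v,vel=.03); p=get_obs()["position"]
ctrl.servo_line(p+[0,0,.1],vel=.12)
ctrl.reach([.40,-.24,.26],Q)
ctrl.dwell(.2)
c=calibration("wrist");im,d=camera("wrist");cv2.imwrite("pics/w3.png",cv2.resize(im,(800,600)))
im,d=camera("top");cv2.imwrite("pics/t3.png",cv2.resize(im[150:290,290:420],None,fx=4,fy=4))
o=get_obs();print(o["clock"],o["position"],o["force"])
print(proj(c,[S+np.array([0,0,.042])+k*v for k in (.025,-.025)])/.64)
E
```

```text
True 13.7583 -0.009530918900494262 0.05666502440382422
-0.009478385735660474 0.0880694322920807
True 14.6083 -0.009343456095956194 1.6469879516212926
-0.009327502004977926 0.5353000670600386
17.0667 [ 0.39972559 -0.23945852  0.25839283] [-0.12738566  0.32891352 -0.60101391]
[[432.91452514 211.55123826]
 [432.09133034 264.67598092]]
```

View pics/w3.png

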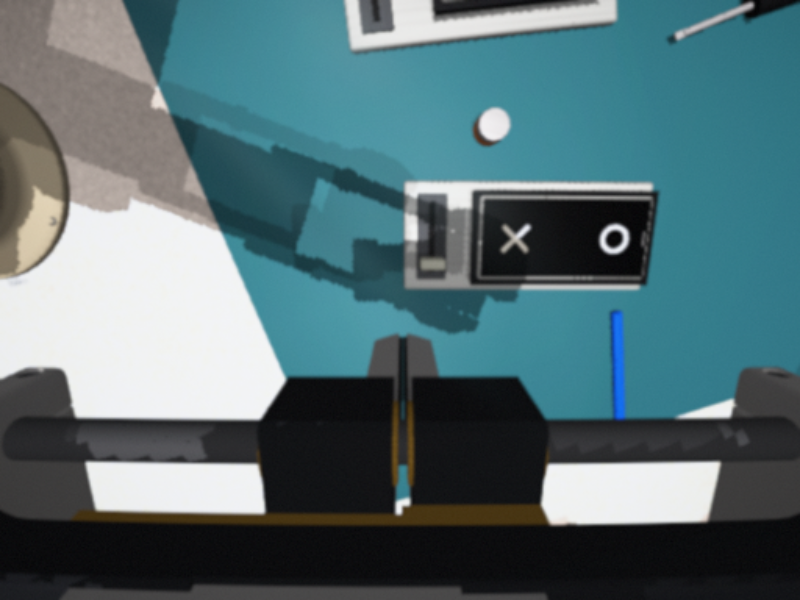

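The tab sits at (432,264), against a predicted far end of (432,264.7), and three pushes stopped at the same place. I'll check that nothing moved in the top view, then hand in.

```bash
python3 - <<'E'
from h import *
a=np.load("pics/top0.npz")["im"]; b,_=camera("top")
for n,(x,y) in dict(ring=(363,189),cross=(353,222)).items():
    for im in (a,b):
        w=cv2.cvtColor(im,6)[y-9:y+10,x-9:x+10]; m=cv2.moments((w>100).astype(np.uint8)); print(n,m["m00"],x-9+m["m10"]/m["m00"],y-9+m["m01"]/m["m00"])
d=cv2.absdiff(a,b).max(2)>60; d=cv2.morphologyEx(d.astype(np.uint8),cv2.MORPH_OPEN,np.ones((2,2)))
for s in cv2.connectedComponentsWithStats(d)[2][1:]: print(s)
print(get_obs()["clock"],job_done())
E
```

```text
ring 65.0 362.9076923076923 188.4923076923077
ring 68.0 362.8382352941176 188.51470588235293
cross 58.0 353.36206896551727 221.86206896551724
cross 47.0 353.06382978723406 221.40425531914894
[ 412  217  100  126 5037]
[ 372  218   62  166 3425]
[431 226   9   8  38]
[437 235   2   2   4]
[338 237  23  17 215]
[433 236   5   5  12]
[484 238  19  40 440]
[505 250   5  10  28]
[329 255   2   2   4]
[354 254   3   2   6]
[511 254   1   5   5]
[312 258  18  22 122]
[347 259   8   5  32]
[344 260   2   2   4]
[338 265  16  20 151]
[492 268  13  13 100]
[312 294  20  32 153]
[341 295   2   3   6]
[337 299   6   6  24]
[431 298   4   3   8]
[ 73 305  14  14 143]
[ 56 315   6   4  21]
[ 181  323  134   61 3121]
[  90  328   91   56 2153]
[ 50 331   2   2   4]
[511 353   1   5   5]
[  0 357   8   7  37]
[499 360  13  24 159]
[  0 379   8   5  19]
[194 381  20   3  41]
[250 380   9   4  19]
the job is handed in; nothing more can be done
17.1167 None
```

The largest phone's screen is tested, its tab is pushed across to the far end of the slot, and the job is handed in at about 17 s on the robot's clock (limit 38 s).

- **Touch:** I touched the ring with closed fingertips at about 4–5 N. The tip went about 3.7 mm below the screen's resting height. I held it for about 1.3 s and lifted straight off.
- **Tab:** I pushed it from the +y end to the -y end, then backed off, rose and moved away. Three pushes stopped at the same place. The wrist picture shows the tab at row 264, against 264.7 predicted for the far end.
- **Phone:** The ring's position in the top view changed by less than 0.1 px. The cross appeared to shift about 0.5 px, probably because the arm's shadow fell on it.
- **Surroundings:** The only other changes in the top view were around the tab, the arm and what looked like its shadow. I judged this from the change regions and did not look at a final top picture.

One small disagreement: the fingers stopped about 2.5 mm short of the position I expected at the tab's end stop. The wrist picture shows the tab at its end all the same, so I put this down to fingertip thickness or calibration.

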